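# Lock the flask carrier onto the shaker with its R-clip

### The arm

A 6-joint arm with a two-finger parallel gripper is mounted at the origin on the work surface. World frame = base frame: x ahead of the robot, y to its left, z up, the work surface at z = 0. Lengths are in m, angles in rad, forces in N, time in s.
With the tool pointing down it reaches from about 0.25 to 0.725 m from the base axis. Payload 9.7 kg.
Tool frame: the origin (TCP) lies between the finger pads; the fingertips stand 19 mm ahead of it and the grasp point (between the pads) is the TCP; x points along the fingers, y is the direction in which the jaws open and shut, and the axes are right-handed (so a half turn about x gives the same grasp; the last joint's range is limited). The gripper opens to 85 mm and grips with 20 to 120 N. Pads are 22 mm wide; open, the fingers measure 114 mm over their backs; the gripper's body (76 mm by 85 mm) begins 54 mm behind the grasp point. The pads swing forward as they close: fully open they stand 13 mm farther back than shut.
Start: joints at [1.268, 0.087, 0.176, 1.66, 0, 1.571], TCP at [0.164, 0.525, 0.25] pointing down, gripper open.
Joint ranges: [-3.13, 3.13], [-0.85, 1.81], [-1.15, 1.24], [-2.2, 2.28], [-1.44, 1.52], [-3.14, 3.14]. Speed limits (rad/s): [2.22, 2.22, 2.57, 3.14, 3.14, 3.14].

### API

Orientations are given as [roll, pitch, yaw] about the fixed x, y, z axes, in that order (R = Rz(yaw) Ry(pitch) Rx(roll)).
In Python, from cell import r gives the robot as it stands.
- The arm moves only by the tool apply_moves, never from a script. Its argument "increments" is a list of rows, each a list of 3 entries, a list of its own where there are three numbers: the shift along the tool's x, y, z in mm, then the turn, a rotation vector about the tool's x, y, z in degrees, then the closure, from -1 (fully open) to 1 (shut), so that 0 is half open. A call has 1 to 8 rows; each row is the pose to reach, as a shift and turn from the pose measured when the call began, along the tool's axes at that moment; what a row does not reach only later rows make up. A row lasts 1/8 s, in which the tool goes at most 62.5 mm and 10.7 degrees, less where a joint would pass 70% of its speed; a pose out of reach is approached as far as the arm can. A call with a gripper value outside its range is refused whole. The fingers move at their own pace and stop on an object; "grip_force" is the grip in N (left out, the last holds). Time passes only in rows, so rows that repeat a pose let the fingers close. It gives the time, the measured TCP pose, the force and the opening at its end, in the units of the state.
- r.read_state(): the state, without advancing time (a new reading comes with each control period).
- r.capture(name): name is "side" or "top"; returns a dict with "frame" (400x640x3 uint8, blue, green, red), "intrinsics" (3x3 intrinsics, pixels), "extrinsics" (4x4, takes a point from world to camera coordinates). Camera axes: x right, y down, z forward; pixel columns grow to the right and rows downward; lengths in m; the calibration is good to about 2 mm. A picture is of the moment at which its call begins. There is no depth.
- r.sign_off(): hands the job in, once; it reports no verdict.
The state is a dict: "time_s": time; "joint_pos": joint angles; "joint_velocities": joint speeds; "tau": joint torques, N m; "ee_pos": TCP position; "tcp_rot": TCP orientation; "wrist_force": force on the tool from outside, world axes, zero at the start; "ft_torque": the same for the moment, N m; "finger_gap": finger opening in m.
Only numpy, scipy, OpenCV 4.12 (cv2) and the standard library are available. Lean on these libraries where they do the work, as an engineer would, in place of code of your own. Each camera call takes 0.05 s, during which the arm holds its last target.

### The job

One of the shaker's two lock pins is already clipped; the other is bare. Pick up the loose R-clip from the bench and push its straight leg through the cross hole of the bare pin until its bow has sprung over the pin, then let go and leave it there. Do not knock the glass flask on the shaker or shift the other things on the bench.

Things in the scene. Friction and masses are not known exactly. Their poses are not given: they have to be found in the camera images.
- clip_grip (a point): Centre of the loose R-clip's orange thumb grip, 36 x 26 x 14 mm (x, y, z); grasp it across y. The clip (90 g, 156 mm long, flat on the bench) has a wire loop behind the grip to x = -41 mm and two 6 mm steel wires ahead: the straight leg at y = 0 and the sprung bow at +y, both at z = -4 mm. x points to the leg's tip, z up. At the start this point is 7 mm above the bench.
- clip_tip (a point): End of the clip's straight leg: 115 mm ahead of clip_grip along x and 4 mm below it; same axes. The leg's last 9 mm narrow to 5.2 mm with a round end. It meets a solid pin when clip_grip is 127 mm short of the pin's axis.
- clip_seat (a point): Point on the straight leg's centre line where the pin's axis lies once the clip is home: 70 mm ahead of clip_grip along x, 4 mm below it; same axes. Beside it the bow curves round the pin; it pinches in to 7.5 mm from the leg's line at x = 86 mm and flares out to y = 25 mm at x = 115 mm. The bow may pass on either side of the pin.
- clip_bow (a joint): How far the bow is sprung outward (rad), 0 relaxed. The bow meets the pin when clip_grip is about 100 mm short of the pin's axis; the push rises to 8 to 15 N near 92 mm, the bow opens to about 0.07 near 86 mm, then the push turns into a pull and the bow snaps back to 0 as the clip comes home at 70 mm, where it stops. Released, the clip may droop a little.
- post_top (a point): Bare lock pin: centre of the top face of its black collar (48 mm across, 10 mm high) on the shaker's aluminium carrier, 104 mm above the bench, on the pin's axis. z up; x runs along the pin's cross hole, away from the robot; the robot's side is clear: push along +x. The steel pin is 24 mm thick and does not turn or move. The other pin, 210 mm away, has its clip.
- post_mid (a point): Middle of the heights at which the bare pin's cross hole can be: 42 mm above post_top, same axes. The pin's height differs at each start: the hole's centre lies up to 12 mm above or below this point, to be seen or felt for. The hole goes right through, in a black band as high as itself, 8.6 mm high and wide (the clip's leg is 6 mm); the pin's flat top is 26 mm above the hole's centre.
- flask: Glass flask fixed on the carrier behind the pins, 118 mm high, 82 mm across at the foot; the origin is the centre of its underside. Not to be knocked.
- buffer_bottle: Loose glass bottle with a blue cap, 190 mm high, 76 mm across; origin under its centre.
- powder_jar: Loose white jar, 150 mm high, 72 mm across; origin under its centre.
- tube_rack: Loose red tube rack, 100 x 190 x 30 mm; origin under its centre.
- beaker: Loose glass beaker, 90 mm high, 72 mm across; origin under its centre.
- gel_tray: Loose clear plastic tray, 100 x 130 x 30 mm; origin under its centre.
- scoop: Loose scoop, 170 mm long, lying on the bench.
- key: Loose wrench, 150 mm long, lying on the bench.
Mind the look-alikes: they are no part of the job. Leave any pink or red look-alike of the part that bears clip_grip alone.

How it is judged:
By the outcome, as a careful person would: the job done as asked, in the order asked, and still so for the second after the job is handed in, with the robot touching nothing.
It also fails if it takes over 64 s, if anything falls off the work surface, if the arm or the gripper's body presses on something with over 40 N, if the wrist force passes 120 N, or if a joint passes its speed limit or range.

## Working session

There is one attempt and no reset: what is moved stays moved. The work goes in short steps, Python scripts to look and compute and a tool call to move; the robot and the scene stay as the last step left them, time stands still between calls to the robot, and variables do not carry over. Pictures are saved under pics/ and viewed, and the job is handed in when it is done.

Besides the shell and the picture viewer there is one more tool, called after "Call:" as a command line: name --argument value ..., lists and objects as JSON in quotes. apply_moves: Moves the arm, as the interface text tells. Its arguments: {"type":"object","properties":{"increments":{"type":"array","items":{"type":"array"}},"grip_force":{"type":"number"}},"required":["increments"]}

```bash
ls; mkdir -p pics; cat > h.py <<'E'
import numpy as np, cv2
from cell import r
def cap(n,f):
    c=r.capture(n); cv2.imwrite(f'pics/{f}.png',c['frame']); np.savez(f'pics/{f}.npz',K=c['intrinsics'],E=c['extrinsics']); return c
def load(f):
    d=np.load(f'pics/{f}.npz'); return cv2.imread(f'pics/{f}.png'),d['K'],d['E']
def ray(K,E,u,v):
    R=E[:3,:3];t=E[:3,3]; o=-R.T@t; d=R.T@np.linalg.solve(K,[u,v,1.]); return o,d/np.linalg.norm(d)
def onz(K,E,u,v,z):
    o,d=ray(K,E,u,v); return o+d*(z-o[2])/d[2]
def proj(K,E,p):
    q=K@(E[:3,:3]@np.array(p,float)+E[:3,3]); return q[:2]/q[2]
def tri(a,b):
    (o1,d1),(o2,d2)=a,b
    A=np.c_[d1,-d2]; s=np.linalg.lstsq(A,o2-o1,rcond=None)[0]
    p,q=o1+s[0]*d1,o2+s[1]*d2
    return (p+q)/2,np.linalg.norm(p-q)
E
python3 - <<'E'
from h import *
for n in('side','top'):
    c=cap(n,n+'0'); K=c['intrinsics'];E=c['extrinsics']; print(n,K.round(1).tolist(),(-E[:3,:3].T@E[:3,3]).round(3),E[:3,:3].round(3).tolist())
s=r.read_state(); print(s)
E
```

```text
pics
side [[377.8, 0.0, 315.8], [0.0, 377.8, 198.1], [0.0, 0.0, 1.0]] [ 0.185 -0.752  0.762] [[0.939, -0.343, 0.024], [-0.189, -0.573, -0.798], [0.288, 0.744, -0.603]]
top [[375.9, 0.0, 323.9], [0.0, 375.9, 195.7], [0.0, 0.0, 1.0]] [0.417 0.053 1.156] [[-0.004, -1.0, 0.018], [-0.997, 0.003, -0.076], [0.076, -0.018, -0.997]]
{'time_s': 0.1, 'joint_pos': array([ 1.26799538e+00,  8.74543193e-02,  1.75221633e-01,  1.65981202e+00,
       -2.22787061e-06,  1.57080963e+00]), 'joint_velocities': array([ 5.58317301e-04, -1.47463544e-05,  3.81753691e-03,  6.89699123e-04,
       -4.59603665e-04,  5.31476912e-04]), 'tau': array([-9.51682637e-05, -5.21562052e+01,  4.65654230e+01,  1.59811793e-02,
       -3.49629113e-05,  3.18547927e-05]), 'ee_pos': array([0.16395387, 0.5248051 , 0.24963112]), 'tcp_rot': array([-1.56899841,  1.56954795, -1.87181267]), 'wrist_force': array([ 1.46008481, -0.42658731, -0.14420982]), 'ft_torque': array([-0.00019502, -0.03669645,  0.03287145]), 'finger_gap': 0.08526236491802608}
```

View pics/side0.png

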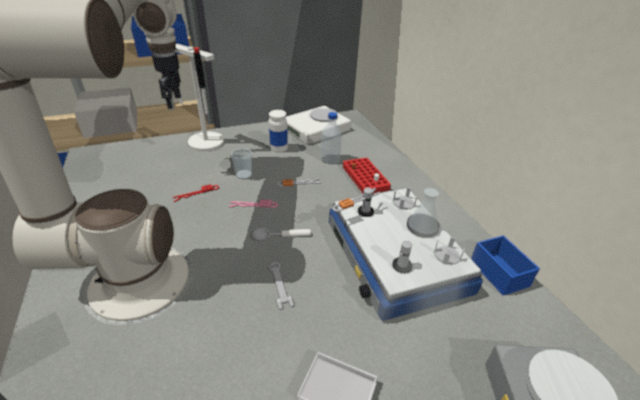

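View pics/top0.png

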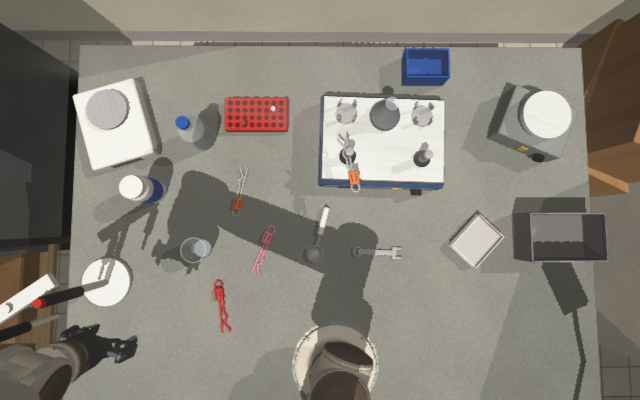

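Candidates in the top view:
- Orange/brown clip at (238,195), loose and orange. It lies in the arm's shadow.
- Pink clip at (263,250), a look-alike.
- Red clip at (221,305), a look-alike.
- Orange clip at (352,175), already fitted on the other pin.

The one at (238,195) fits. I'll confirm it in an enlarged crop, and the bare pin at (424,155) with it.

```bash
python3 - <<'E'
from h import *
t,_,_=load('top0'); s,_,_=load('side0')
a=cv2.resize(t[155:225,205:275],(400,400),interpolation=cv2.INTER_CUBIC)
a=np.clip(a*1.6,0,255).astype('uint8')
b=cv2.resize(t[130:180,400:450],(400,400),interpolation=cv2.INTER_CUBIC)
c=cv2.resize(s[225:285,375:435],(300,300)[::1],interpolation=cv2.INTER_CUBIC)
d=cv2.resize(s[160:210,260:340],(480,300),interpolation=cv2.INTER_CUBIC)
o=np.zeros((600,800,3),'uint8');o[:300,:300]=cv2.resize(a,(300,300));o[:300,300:600]=cv2.resize(b,(300,300));o[300:,:300]=c;o[300:,300:780]=d
cv2.imwrite('pics/crop0.png',o)
E
```

```text
(no output)
```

View pics/crop0.png

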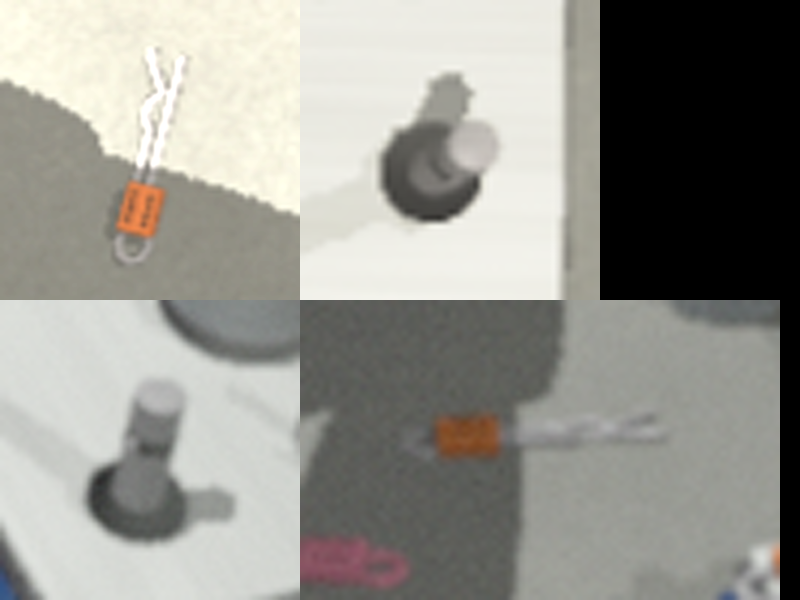

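The crop confirms it: the loose orange clip has its loop toward the robot and its straight leg on the right (-y), with the bow on +y. The bare pin shows a dark band about (405,254) in the side view. Next I'll measure these.

```bash
python3 - <<'E'
from h import *
def omask(im,box):
    u0,v0,u1,v1=box; c=cv2.cvtColor(im[v0:v1,u0:u1],cv2.COLOR_BGR2HSV)
    m=cv2.inRange(c,(5,130,60),(18,255,255)); vs,us=np.nonzero(m)
    rect=cv2.minAreaRect(np.c_[us,vs].astype('f4')); return np.array([us.mean()+u0,vs.mean()+v0]),len(us),rect
t,K,E=load('top0'); s,Ks,Es=load('side0')
p,n,rc=omask(t,(220,180,260,225)); print('top',p,n,rc, onz(K,E,*p,.012))
q,n,rc=omask(s,(270,170,310,200)); print('side',q,n,rc, onz(Ks,Es,*q,.010)); print(tri(ray(K,E,*p),ray(Ks,Es,*q)))
# wire tips in top crop px/ (300/70)
for a,b in((180,57),(150,48),(157,168),(142,168),(128,255)):
    print((a,b),onz(K,E,205+a*70/300-.4,155+b*70/300-.4,.003).round(4))
# pin top
pt=(400+(472-300)/6-.4,130+145/6-.4); ps=(375+160/5-.4,225+(397-300)/5-.4)
print('pintop',pt,ps,tri(ray(K,E,*pt),ray(Ks,Es,*ps)))
ct=(400+(432-300)/6-.4,130+172/6-.4); print('collar',onz(K,E,*ct,.104)); 
cs=(375+137/5-.4,225+(500-300)/5-.4); print('collar s',onz(Ks,Es,*cs,.104))
# carrier edges top view: corners
for uv in((323,95),(444,97),(443,183),(321,181)): print(uv,onz(K,E,*uv,.094).round(3))
o=np.hstack([cv2.resize(s[235:270,390:420],(340,400),interpolation=cv2.INTER_LANCZOS4),cv2.resize(t[85:195,315:450],(460,400),interpolation=cv2.INTER_CUBIC)])
cv2.imwrite('pics/crop1.png',o)
E
```

```text
top [237.29896907 203.55670103] 97 ((17.235294342041016, 23.55882453918457), (8.48874568939209, 11.156637191772461), 14.03624439239502) [0.4810555  0.29509284 0.012     ]
side [287.45614035 182.36842105] 57 ((17.5, 12.5), (5.0, 9.0), 90.0) [0.48101725 0.29318016 0.01      ]
(array([0.48151287, 0.29584294, 0.00813431]), np.float64(0.0004981944761255643))
(180, 57) [0.5916 0.2699 0.003 ]
(150, 48) [0.5981 0.2915 0.003 ]
(157, 168) [0.5115 0.2854 0.003 ]
(142, 168) [0.5115 0.2961 0.003 ]
(128, 255) [0.4494 0.3052 0.003 ]
pintop (428.2666666666667, 153.76666666666665) (406.6, 244.0) (array([ 0.60424278, -0.24487283,  0.1678488 ]), np.float64(0.0007929186876105267))
collar [ 0.60305631 -0.24451946  0.104     ]
collar s [ 0.60276809 -0.24791397  0.104     ]
(323, 95) [0.79  0.035 0.094]
(444, 97) [ 0.785 -0.317  0.094]
(443, 183) [ 0.533 -0.307  0.094]
(321, 181) [0.54  0.042 0.094]
```

View pics/crop1.png

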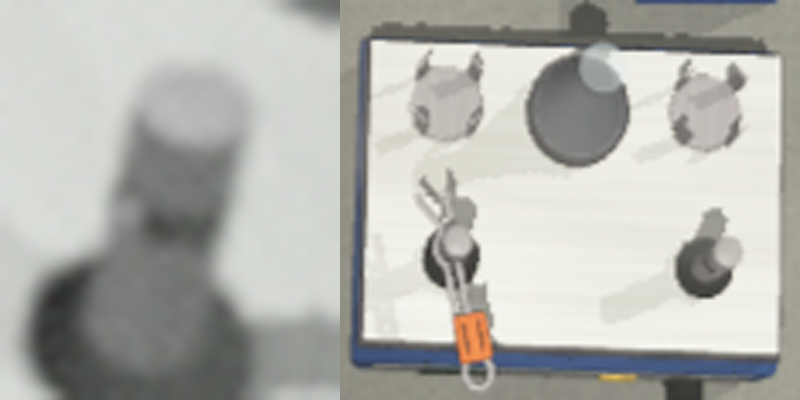

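```bash
python3 - <<'E'
from h import *
for n in('side','top'):
    fs=[]
    for i in range(10):
        c=r.capture(n); fs.append(c['frame'].astype(float))
    f=np.mean(fs,0); cv2.imwrite(f'pics/{n}A.png',f.round().astype('uint8')); np.savez(f'pics/{n}A.npz',K=c['intrinsics'],E=c['extrinsics'],f=f)
    print(n,np.std(fs,0).mean())
s,_,_=load('sideA');t,_,_=load('topA')
def cr(im,u0,v0,w,h,W,H,g=1,it=cv2.INTER_CUBIC): return np.clip(cv2.resize(im[v0:v0+h,u0:u0+w],(W,H),interpolation=it)*float(g),0,255).astype('uint8')
o=np.vstack([np.hstack([cr(s,390,236,30,30,300,300,1,0),cr(s,390,236,30,30,300,300,1.3)]),np.hstack([cr(s,330,180,60,60,300,300),cr(t,335,130,60,60,300,300)])])
cv2.imwrite('pics/crop2.png',o)
E
```

```text
side 1.5722556040862565
top 0.3299249217140292
```

View pics/crop2.png

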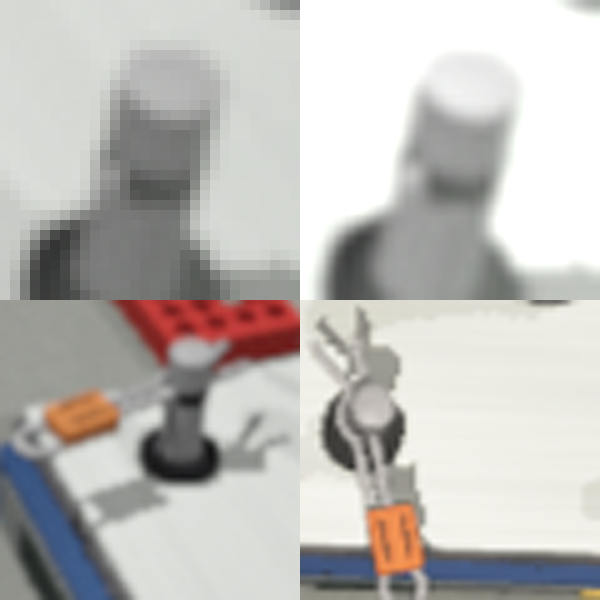

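```bash
python3 - <<'E'
from h import *
s,K,E=load('sideA'); g=np.load('pics/sideA.npz')['f'].mean(2)
print('cols',list(range(396,414)))
for v in range(238,264): print(v,g[v,396:414].round().astype(int))
c=np.array([.6035,-.245])
for z in(.142,.168,.104):
  for a in range(160,340,20):
    p=[c[0]+.012*np.cos(np.radians(a)),c[1]+.012*np.sin(np.radians(a)),z]; print(z,a,proj(K,E,p).round(2))
t,K,E=load('topA'); g=np.load('pics/topA.npz')['f'].mean(2)
print(list(range(416,436)))
for v in range(145,168): print(v,g[v,416:436].round().astype(int))
E
```

```text
cols [396, 397, 398, 399, 400, 401, 402, 403, 404, 405, 406, 407, 408, 409, 410, 411, 412, 413]
238 [216 216 218 217 216 216 215 215 217 218 217 216 215 215 215 215 214 214]
239 [214 216 217 218 217 216 216 215 214 215 215 214 214 213 213 214 215 214]
240 [214 215 216 218 218 217 214 209 204 203 204 204 203 206 210 213 214 214]
241 [213 214 215 217 218 216 208 197 189 186 185 186 187 191 200 208 212 214]
242 [213 213 214 216 217 212 198 186 182 181 179 179 178 180 188 198 208 212]
243 [214 213 214 215 214 204 190 184 184 183 182 180 179 179 180 186 202 211]
244 [213 213 213 214 209 191 177 182 186 185 184 183 181 179 178 180 195 207]
245 [214 214 213 213 204 175 156 170 182 185 186 184 182 180 177 179 195 207]
246 [214 213 214 212 199 164 136 147 165 177 181 181 180 176 167 175 198 210]
247 [215 214 214 212 192 154 125 122 136 150 159 163 162 155 150 172 201 211]
248 [214 213 214 210 183 145 122 118 119 122 128 131 131 126 139 177 205 213]
249 [215 214 215 208 176 134 121 120 120 118 118 116 115 119 143 186 208 213]
250 [215 215 214 201 160 122 119 122 121 119 119 117 117 122 152 194
[... 3125 characters left out ...]
237]
160 [ 74  75  91 112 119 120 120 116 119 129 121  99  85  80 211 237 237 237
 237 237]
161 [ 72  73  76  92 112 119 119 119 114 104  90  79  76  92 213 237 237 237
 237 237]
162 [ 71  71  71  75  84  94  98  93  84  78  75  74  74 155 225 237 238 238
 238 238]
163 [ 70  70  70  70  70  74  76  74  72  71  72  72 118 212 236 238 238 238
 238 238]
164 [ 89  69  69  69  69  70  70  70  70  70  70 117 205 235 238 238 238 238
 238 238]
165 [154  89  70  70  69  69  69  69  69  68 115 201 232 236 236 236 236 236
 236 237]
166 [210 175 156 116  73  66  67  66 110 194 223 232 235 235 235 235 235 235
 235 235]
167 [219 214 210 204 198 214 221 221 224 233 237 237 237 237 237 237 237 236
 236 236]
```

The lit notch at (401,253) is the hole mouth, facing the robot and slightly turned. The band is centred near row 254.5. I'll check the collar, the other clip's direction and the current tool axes.

```bash
cat >> h.py <<'E'
from scipy.spatial.transform import Rotation as Ro
def now():
    s=r.read_state(); return s,Ro.from_euler('xyz',s['tcp_rot'])
def goal(pos,psi,sg=1):
    """tool down, tool y = sg*clip y for clip yaw psi(deg)"""
    a=np.radians(psi); x=np.array([0,0,-1.]); y=sg*np.array([-np.sin(a),np.cos(a),0]); 
    Rt=Ro.from_matrix(np.c_[x,y,np.cross(x,y)])
    s,R=now(); d=R.inv().apply(np.array(pos)-s['ee_pos'])*1000
    return d.round(1),np.degrees((R.inv()*Rt).as_rotvec()).round(2)
E
python3 - <<'E'
from h import *
s,R=now(); print(R.as_matrix().round(3).tolist(), s['time_s'])
for sg in(1,-1): print(goal((.4815,.2955,.12),-13.4,sg))
t,K,E=load('topA'); 
hsv=cv2.cvtColor(t,cv2.COLOR_BGR2HSV)
m=np.zeros(t.shape[:2],'uint8'); m[160:200,340:370]=cv2.inRange(hsv[160:200,340:370],(5,130,60),(18,255,255)); vs,us=np.nonzero(m)
print(us.mean(),vs.mean(),cv2.minAreaRect(np.c_[us,vs].astype('f4')))
g=onz(K,E,us.mean(),vs.mean(),.155); 
c=335+403/5-60-.4,130+(555-300)/5 
# other: pin top, loop
pin=(335+(374-300)/5-.4,130+(405-300)/5-.4); lo=(335+(405-300)/5-.4,130+(595-300)/5-.4)
print('pin',pin,onz(K,E,*pin,.168),'grip',g, 'loop',onz(K,E,*lo,.148))
d=onz(K,E,*pin,.168)-g; print(np.degrees(np.arctan2(d[1],d[0])),np.hypot(*d[:2]))
s,Ks,Es=load('sideA'); h=cv2.cvtColor(s,cv2.COLOR_BGR2HSV)
m=np.zeros(s.shape[:2],'uint8'); m[190:215,330:360]=cv2.inRange(h[190:215,330:360],(5,130,60),(18,255,255)); v2,u2=np.nonzero(m)
print(u2.mean(),v2.mean(),tri(ray(K,E,us.mean(),vs.mean()),ray(Ks,Es,u2.mean(),v2.mean())))
ps=(330+190/5-.4,180+(353-300)/5-.4); print('other top',tri(ray(K,E,*pin),ray(Ks,Es,*ps)))
# collar outline
for nm,KK,EE in(('side',Ks,Es),('top',K,E)):
  P=np.array([proj(KK,EE,[.6035+.024*np.cos(a),-.245+.024*np.sin(a),z]) for z in(.104,.094) for a in np.linspace(0,6.28,80)])
  print(nm,P.min(0),P.max(0))
g=np.load('pics/sideA.npz')['f'].mean(2)
for v in(262,264,266,268,270): print(v,g[v,388:418].round().astype(int))
for u in(398,400,402,404): print(u,g[264:280,u].round().astype(int))
E
```

```text
[[-0.0, 0.298, 0.955], [0.0, 0.955, -0.298], [-1.0, 0.0, -0.0]] 1.1
(array([ 130.3, -124.4,  371.5]), array([-3.95, -0.  , -0.  ]))
(array([ 130.3, -124.4,  371.5]), array([176.05,  -0.  ,   0.  ]))
353.6311475409836 177.5327868852459 ((353.5000305175781, 177.5), (12.854386329650879, 9.45888900756836), 75.96376037597656)
pin (349.40000000000003, 150.6) [ 0.61257993 -0.03362689  0.168     ] grip [ 0.54194283 -0.0454462   0.155     ] loop [ 0.51274836 -0.05114232  0.148     ]
9.498983219778586 0.07161910755949519
345.98765432098764 203.0493827160494 (array([ 0.54268741, -0.04579728,  0.1536126 ]), np.float64(0.0012061272563608303))
other top (array([ 0.61142943, -0.03313888,  0.17130954]), np.float64(0.001040695030230899))
side [390.80342752 256.30478666] [411.94032903 274.25647298]
top [412.47358659 149.77244424] [430.16611073 167.01116901]
262 [206 202 200 189 144  79  54  56  70  99 119 123 124 123 122 120 117 117
 118 113 100  91 117 167 189 193 194 194 191 179]
264 [207 202 198 175 122  69  57  61  68  88 112 122 124 125 122 119 117 118
 117 107  94  88  87  99 125 142 147 149 149 149]
266 [215 210 204 187 141  82  61  67  69  75  84  98 108 115 117 115 113 111
 104  93  88  87  86  94 120 140 146 148 149 149]
268 [219 217 215 209 188 145  95  70  71  75  80  83  83  87  90  93  92  89
  89  89  88  88  87 100 130 146 153 155 155 156]
270 [219 219 218 217 215 210 190 149 106  80  78  80  83  84  87  87  87  88
  87  85  85  86  99 125 153 180 202 209 209 208]
398 [112  99  84  78  80  79  78 102 161 200 213 214 214 215 214 215]
400 [124 121 108  90  83  84  83  83 109 166 203 214 214 213 213 214]
402 [122 122 117 105  90  86  87  83 101 155 199 215 217 217 216 214]
404 [117 116 113 102  92  88  87  85  94 140 191 213 217 217 217 217]
```

Measurements so far:
- **Loose clip:** grip at (0.4815, 0.2955), yaw about -13.4°. Leg length comes out at 113 mm against 115 mm given.
- **Bare pin:** axis at about (0.6035, -0.245), hole z about 0.143.
- **Hole yaw:** about +10°. The other clip sits at +10° and the notch gives roughly +14°.
- **Side camera:** it shows the collar about 1.2 px high, so I'll compare the tip with the band directly later.

Now I'll move above the clip.

Call:
apply_moves --increments '[[[0,-18,53],[0,0,0],-0.4],[[0,-36,106],[-1,0,0],-0.4],[[0,-54,159],[-2,0,0],-0.4],[[0,-72,212],[-4,0,0],-0.4],[[0,-90,265],[-4,0,0],-0.4],[[30,-107,318],[-4,0,0],-0.4],[[80,-124.4,371.5],[-4,0,0],-0.4],[[130,-124.4,371.5],[-4,0,0],-0.4]]' --grip_force 80

```text
time_s: 2.1
ee_pos: [0.4842, 0.294, 0.12]
tcp_rot: [0.677, 1.568, 0.441]
wrist_force: [0.2, 0.3, -0.2]
finger_gap: 0.06
```

```bash
python3 - <<'E'
from h import *
print(now()[0]); print(goal((.4815,.2955,.05),-13.4))
s=cap('side','side1');t=cap('top','top1')
o=np.hstack([cv2.resize(s['frame'][120:210,250:350],(400,360),interpolation=2),cv2.resize(t['frame'][150:240,190:290],(400,360),interpolation=2)]);cv2.imwrite('pics/crop3.png',o)
E
```

```text
{'time_s': 2.1, 'joint_pos': array([ 5.45833018e-01,  1.12749486e-01, -4.74677531e-02,  1.40746832e+00,
       -3.28048240e-04,  7.81917838e-01]), 'joint_velocities': array([-0.09415256,  0.11499419, -0.82715832, -0.91025923,  0.00987657,
       -0.10652643]), 'tau': array([ -1.33435462, -57.32735395,  52.53087759,   3.09606113,
        -0.21972842,  -0.19974172]), 'ee_pos': array([0.48419317, 0.29399027, 0.12000668]), 'tcp_rot': array([0.67685078, 1.56766831, 0.44076545]), 'wrist_force': array([ 0.21325237,  0.25478412, -0.24287243]), 'ft_torque': array([ 0.07125691, -0.01965049, -0.01111887]), 'finger_gap': 0.05999444665506124}
(array([70. ,  0.7, -3.1]), array([-0.13,  0.14, -0.11]))
```

View pics/crop3.png

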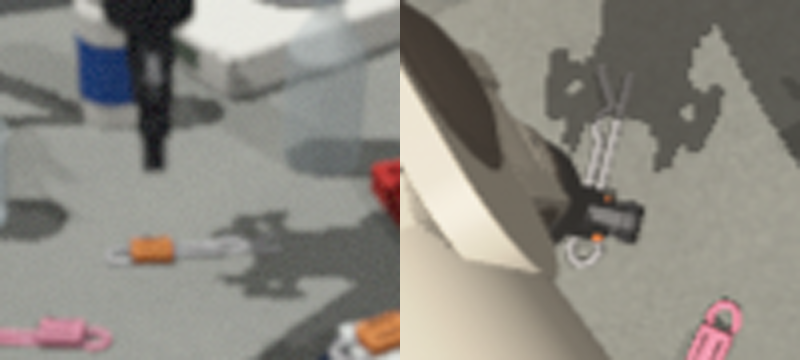

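The gripper is squarely above the orange grip in both views, at about (602,215) in the crop. I'll descend and close.

Call:
apply_moves --increments '[[[30,0.7,-3.1],[0,0,0],-0.4],[[60,0.7,-3.1],[0,0,0],-0.4],[[85,0.7,-3.1],[0,0,0],-0.4],[[95,0.7,-3.1],[0,0,0],-0.4],[[100,0.7,-3.1],[0,0,0],-0.4],[[100,0.7,-3.1],[0,0,0],-0.4]]'

```text
time_s: 2.95
ee_pos: [0.4761, 0.294, 0.0149]
tcp_rot: [-2.353, 1.561, -2.588]
wrist_force: [0.2, -0.3, -0.5]
finger_gap: 0.0597
```

Call:
apply_moves --increments '[[[0,0,0],[0,0,0],0.3],[[0,0,0],[0,0,0],1],[[0,0,0],[0,0,0],1],[[0,0,0],[0,0,0],1],[[0,0,0],[0,0,0],1]]' --grip_force 80

```text
time_s: 3.58
ee_pos: [0.4783, 0.2959, 0.0192]
tcp_rot: [-2.801, 1.569, -3.036]
wrist_force: [-1.2, 2.8, 17.6]
finger_gap: 0.024
```

Gap is 24 mm with a light bench contact (17.6 N). I'll lift and look.

Call:
apply_moves --increments '[[[-5,0,0],[0,0,0],1],[[-30,0,0],[0,0,0],1],[[-80,0,0],[0,0,0],1],[[-130,0,0],[0,0,0],1],[[-180,0,0],[0,0,0],1],[[-180,0,0],[0,0,0],1]]'

```text
time_s: 4.32
ee_pos: [0.48, 0.2967, 0.2042]
tcp_rot: [0.956, 1.565, 0.722]
wrist_force: [0.7, -0.2, -1.2]
finger_gap: 0.0238
```

```bash
python3 - <<'E'
from h import *
print(now()[0]['ee_pos'],now()[1].as_matrix().round(3).tolist())
s=cap('side','side2');t=cap('top','top2')
o=np.hstack([cv2.resize(s['frame'][80:170,250:350],(400,360),interpolation=2),cv2.resize(t['frame'][120:220,190:290],(400,400),interpolation=2)[:360]]);cv2.imwrite('pics/crop4.png',o)
# transit to pin: grip 140mm short along yaw 10.5
a=np.radians(10.5); u=np.array([np.cos(a),np.sin(a)]); p=np.array([.6035,-.245])-.145*u
print(p, goal((*p,.2),10.5))
E
```

```text
[0.47997099 0.29666743 0.20423223] [[0.004, 0.232, 0.973], [0.004, 0.973, -0.233], [-1.0, 0.004, 0.003]]
[ 0.46092804 -0.27142415] (array([-5.000e-01, -5.560e+02,  1.145e+02]), array([-2.394e+01, -8.000e-02, -1.000e-02]))
```

View pics/crop4.png

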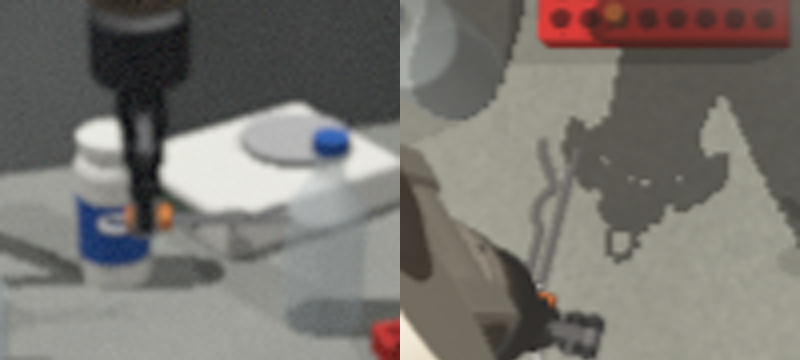

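The clip is held level and straight. I'll carry it high over to the front of the bare pin.

Call:
apply_moves --increments '[[[-50,0,0],[0,0,0],1],[[-60,-40,-20],[-2,0,0],1],[[-60,-90,-20],[-4,0,0],1],[[-60,-140,-10],[-7,0,0],1],[[-60,-190,0],[-10,0,0],1],[[-60,-240,10],[-13,0,0],1],[[-60,-290,20],[-15,0,0],1],[[-60,-340,35],[-17,0,0],1]]'

```text
time_s: 5.42
ee_pos: [0.433, -0.0444, 0.2581]
tcp_rot: [2.973, 1.567, 3.037]
wrist_force: [1.6, 1.2, -1.4]
finger_gap: 0.0238
```

```bash
python3 - <<'E'
from h import *
a=np.radians(10.5); u=np.array([np.cos(a),np.sin(a)]); p=np.array([.6035,-.245])-.145*u
print(now()[0]['ee_pos'],now()[0]['wrist_force'], goal((*p,.25),10.5))
E
```

```text
[ 0.43299862 -0.04438566  0.25814184] [ 1.63247049  1.21800714 -1.44197462] (array([   8. , -228.4,   13.5]), array([-6.86, -0.2 , -0.05]))
```

Call:
apply_moves --increments '[[[8,-50,0],[-2,0,0],1],[[8,-100,0],[-4,0,0],1],[[8,-150,0],[-7,0,0],1],[[8,-200,5],[-7,0,0],1],[[20,-228,10],[-7,0,0],1],[[60,-228,13],[-7,0,0],1],[[90,-228,13],[-7,0,0],1],[[98,-228,13],[-7,0,0],1]]'

```text
time_s: 6.42
ee_pos: [0.4586, -0.2704, 0.1566]
tcp_rot: [2.592, 1.562, 2.777]
wrist_force: [-0.3, 0.3, -1.0]
finger_gap: 0.024
```

Call:
apply_moves --increments '[[[0,0,0],[0,0,0],1],[[0,0,0],[0,0,0],1],[[0,0,0],[0,0,0],1]]'

```text
time_s: 6.8
ee_pos: [0.4591, -0.2705, 0.1577]
tcp_rot: [2.633, 1.563, 2.819]
wrist_force: [-0.2, -0.5, -1.0]
finger_gap: 0.024
```

```bash
cat >> h.py <<'E'
def avg(n,f,N=4):
    fs=[]
    for i in range(N): c=r.capture(n); fs.append(c['frame'].astype(float))
    m=np.mean(fs,0); cv2.imwrite(f'pics/{f}.png',m.round().astype('uint8')); np.savez(f'pics/{f}.npz',K=c['intrinsics'],E=c['extrinsics'],f=m); return m
E
python3 - <<'E'
from h import *
s0=now()[0]; print(s0['time_s'],s0['ee_pos'],s0['wrist_force'],goal((.4609,-.2714,.159),10.5))
s=avg('side','side3');t=avg('top','top3')
o=np.hstack([cv2.resize(s[215:275,355:425],(400,343),interpolation=2),cv2.resize(t[120:180,390:460],(400,343),interpolation=2)]);cv2.imwrite('pics/crop5.png',o)
E
```

```text
6.8 [ 0.45905388 -0.27052537  0.15767376] [-0.20495798 -0.49489167 -1.02100378] (array([-1.3, -1.2,  1.6]), array([ 0.13, -0.37, -0.2 ]))[ WARN:0@11.952] global loadsave.cpp:1063 imwrite_ Unsupported depth image for selected encoder is fallbacked to CV_8U.
```

View pics/crop5.png

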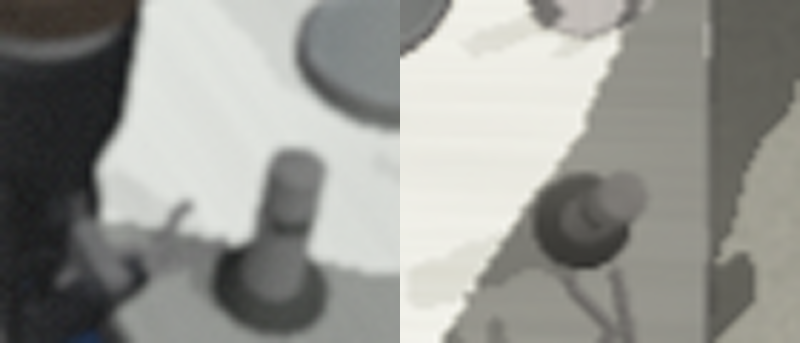

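```bash
python3 - <<'E'
from h import *
s,K,E=load('side3');t,Kt,Et=load('top3')
s0,R=now(); M=R.as_matrix(); zc=M[:,2]; print('clip x dir',zc)
tcp=s0['ee_pos']; 
# clip frame: x=tool z, y=tool y, z=-tool x ; grip = tcp + .0122*toolx
grip=tcp+M[:,0]*.0122+ M[:,2]*.002
tip=grip+.115*M[:,2]+.004*M[:,0]; print('tip',tip,proj(K,E,tip),proj(Kt,Et,tip))
print('bowtip',proj(K,E,grip+.115*M[:,2]+.025*M[:,1]+.004*M[:,0]),proj(Kt,Et,grip+.115*M[:,2]+.025*M[:,1]+.004*M[:,0]))
def c(im,u0,v0,w,h,g): return np.clip(cv2.resize(im[v0:v0+h,u0:u0+w],(400,500),interpolation=2).astype(float)*g,0,255).astype('uint8')
cv2.imwrite('pics/crop6.png',np.hstack([c(s,365,230,48,60,1.6),c(t,405,140,48,60,1.6)]))
E
```

```text
clip x dir [ 0.98282624  0.1843789  -0.00755049]
tip [ 0.57349897 -0.24874469  0.13957586] [393.49792784 257.15031232] [426.98525004 166.6499424 ]
bowtip [386.51659994 250.3000126 ] [418.11746927 168.32459115]
```

View pics/crop6.png

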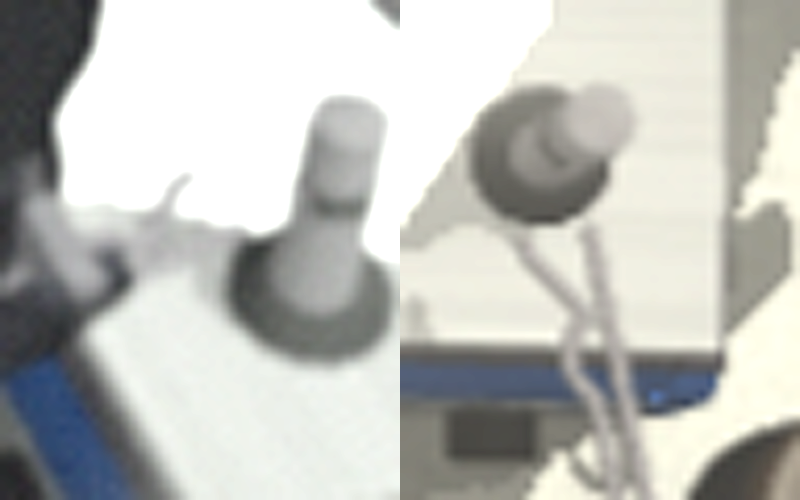

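```bash
python3 - <<'E'
from h import *
d=np.load('pics/side3.npz'); f=d['f'].mean(2)
c=f[240:275,370:412]; c=np.clip((c-90)/(190-90)*255,0,255)
cv2.imwrite('pics/crop7.png',cv2.resize(c,(756,630)[:2],interpolation=cv2.INTER_CUBIC)[:600].clip(0,255).astype('uint8'))
E
```

```text
(no output)
```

View pics/crop7.png

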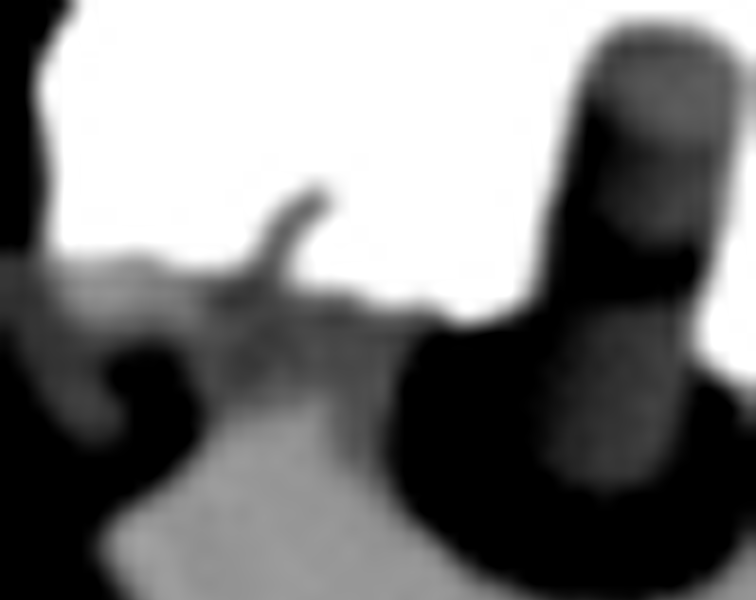

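```bash
python3 - <<'E'
from h import *
_,K,E=load('side3');_,Kt,Et=load('top3')
for a in((393.8,257.3),(394.3,257.6),(394.3,257.1)):
  for b in((427.6,167.0),(427.6,167.6)):
    print(a,b,tri(ray(K,E,*a),ray(Kt,Et,*b)))
print('bow',tri(ray(K,E,387.7,250.4),ray(Kt,Et,405+(515-400)/8.33,140+234/8.33)))
g=np.load('pics/top3.npz')['f'].mean(2)
print(list(range(414,434)))
for v in range(160,182): print(v,g[v,414:434].round().astype(int))
E
```

```text
(393.8, 257.3) (427.6, 167.0) (array([ 0.57274218, -0.25025698,  0.1407511 ]), np.float64(0.000849550475828636))
(393.8, 257.3) (427.6, 167.6) (array([ 0.57171731, -0.250438  ,  0.14114287]), np.float64(0.0023418630013046205))
(394.3, 257.6) (427.6, 167.0) (array([ 0.57333026, -0.25072368,  0.13995503]), np.float64(0.0018537124120981926))
(394.3, 257.6) (427.6, 167.6) (array([ 0.57230286, -0.25090497,  0.14035082]), np.float64(0.003346443398168125))
(394.3, 257.1) (427.6, 167.0) (array([ 0.57320956, -0.25037461,  0.14125651]), np.float64(0.0020240941696869573))
(394.3, 257.1) (427.6, 167.6) (array([ 0.57218339, -0.25055609,  0.14165108]), np.float64(0.0035147881371743236))
bow (array([ 0.57001083, -0.2261016 ,  0.14071467]), np.float64(0.0013592127781649566))
[414, 415, 416, 417, 418, 419, 420, 421, 422, 423, 424, 425, 426, 427, 428, 429, 430, 431, 432, 433]
160 [ 64  63  62  63  73  85  87  86  85  82  82  85  83  73  67  65 126 148
 148 148]
161 [ 68  61  61  61  63  71  80  83  82  82  79  75  69  64  62  69 127 148
 148 148]
162 [ 83  59  60  59  59  61  66  70  71  71  66  63  6
[... 984 characters left out ...]
148]
174 [147 148 147 147 148 148 148 144 122 105 116 129 143 133 108 111 138 148
 148 148]
175 [147 147 146 147 147 147 148 147 143 122 105 116 129 139 114 112 129 143
 147 148]
176 [145 145 145 145 145 145 145 145 145 140 120 105 115 128 112 109 120 138
 145 145]
177 [144 145 145 145 144 144 144 144 144 144 140 119 107 116 114 112 119 137
 144 144]
178 [146 146 146 145 145 145 145 145 145 145 145 122 110 112 112 106 114 136
 144 144]
179 [151 150 150 150 150 149 149 149 148 148 132 113 110 121 123 106 110 134
 145 146]
180 [149 150 150 149 150 151 151 152 152 153 126 111 116 136 144 115 110 125
 142 148]
181 [ 97 100 102 103 104 105 106 106 108 114 105 110 110 116 122 106 107 115
 130 138]
```

```bash
python3 - <<'E'
from h import *
_,K,E=load('top3'); g=np.load('pics/top3.npz')['f'].mean(2)
P=[]
for v in range(169,176):
    seg=g[v,425:433]; bg=147; w=np.clip(bg-seg,0,None); 
    # left-edge half crossing, plus width
    i=np.argmax(seg<128); u=425+i-1+(seg[i-1]-128)/(seg[i-1]-seg[i]) 
    P.append((u,v)); 
print(np.round(P,2))
g0=np.load('pics/topA.npz')['f'].mean(2)
from h import now
s,R=now(); M=R.as_matrix(); d=M[:2,2]; n=np.array([-d[1],d[0]])
for u,v in P:
    p=onz(K,E,u,v,.1405)[:2]; print(p.round(4),'left edge lateral rel pin(mm)',1000*((p-[.6037,-.2447])@n))
tip=s['ee_pos']+M[:,0]*.0162; print('kin leg lateral', 1000*((tip[:2]-[.6037,-.2447])@n), 'ahead',1000*((np.array([.6037,-.2447])-tip[:2])@d), np.degrees(np.arctan2(d[1],d[0])))
E
```

```text
[[426.41 169.  ]
 [426.61 170.  ]
 [426.66 171.  ]
 [426.9  172.  ]
 [426.98 173.  ]
 [427.2  174.  ]
 [424.61 175.  ]]
[ 0.5669 -0.2467] left edge lateral rel pin(mm) 4.804489719833826
[ 0.5641 -0.2472] left edge lateral rel pin(mm) 4.828476913652437
[ 0.5613 -0.2473] left edge lateral rel pin(mm) 5.277053529917516
[ 0.5586 -0.2479] left edge lateral rel pin(mm) 5.1989979445820795
[ 0.5558 -0.248 ] left edge lateral rel pin(mm) 5.562551400883776
[ 0.5531 -0.2486] left edge lateral rel pin(mm) 5.547130925030469
[ 0.5503 -0.2414] left edge lateral rel pin(mm) 13.121103370382414
kin leg lateral 1.5932045366645315 ahead 147.42144841253244 10.625229744133016
```

The leg line is about 1.8 mm left of the pin axis and about 4 mm low. I'll correct that and approach.

Call:
apply_moves --increments '[[[-4,-1.8,0],[0,-0.4,-0.2],1],[[-4,-1.8,8],[0,-0.4,-0.2],1],[[-4,-1.8,15],[0,-0.4,-0.2],1],[[-4,-1.8,15],[0,-0.4,-0.2],1],[[-4,-1.8,15],[0,-0.4,-0.2],1]]'

```text
time_s: 7.82
ee_pos: [0.4738, -0.2693, 0.1603]
tcp_rot: [2.203, 1.569, 2.389]
wrist_force: [-0.1, -0.6, -1.1]
finger_gap: 0.0239
```

```bash
cat >> h.py <<'E'
def stat(pin=(.6037,-.2447)):
    s,R=now(); M=R.as_matrix(); d=M[:2,2]/np.linalg.norm(M[:2,2]); n=np.array([-d[1],d[0]]); q=np.array(pin)-s['ee_pos'][:2]
    print('t',round(s['time_s'],2),'ahead',(1000*q@d).round(2),'lat',(-1000*q@n).round(2),'legz@pin',(1000*(s['ee_pos'][2]-.0162+q@d*M[2,2])).round(2),'yaw',np.degrees(np.arctan2(d[1],d[0])).round(2),'slope',M[2,2].round(4),'F fwd/lat/z',(s['wrist_force'][:2]@d).round(2),(s['wrist_force'][:2]@n).round(2),s['wrist_force'][2].round(2),'gap',s['finger_gap'].round(4))
E
python3 - <<'E'
from h import *
stat()
s=avg('side','side4');t=avg('top','top4')
f=s.mean(2)[240:275,370:412]; f=np.clip((f-70)/(190-70)*255,0,255)
g=t.mean(2)[145:180,410:452]; g=np.clip((g-40)/(190-40)*255,0,255)
cv2.imwrite('pics/crop8.png',np.hstack([cv2.resize(f,(400,333),interpolation=2),cv2.resize(g,(400,333),interpolation=2)]).clip(0,255).astype('uint8'))
E
```

```text
Traceback (most recent call last):
  File "h.py", line 33, in stat
    print('t',round(s['time_s'],2),'ahead',(1000*q@d).round(2),'lat',(-1000*q@n).round(2),'legz@pin',(1000*(s['ee_pos'][2]-.0162+q@d*M[2,2])).round(2),'yaw',np.degrees(np.arctan2(d[1],d[0])).round(2),'slope',M[2,2].round(4),'F fwd/lat/z',(s['wrist_force'][:2]@d).round(2),(s['wrist_force'][:2]@n).round(2),s['wrist_force'][2].round(2),'gap',s['finger_gap'].round(4))
                                                                                                                                                                                                                                                                                                                                                     ^^^^^^^^^^^^^^^^^^^^^
AttributeError: 'float' object has no attribute 'round'
```

```bash
sed -i "s/s\['finger_gap'\].round(4)/round(s['finger_gap'],4)/" h.py
python3 - <<'E' 2>/dev/null
from h import *
stat()
s=avg('side','side4');t=avg('top','top4')
f=s.mean(2)[240:275,370:412]; f=np.clip((f-70)/(190-70)*255,0,255)
g=t.mean(2)[145:180,410:452]; g=np.clip((g-40)/(190-40)*255,0,255)
cv2.imwrite('pics/crop8.png',np.hstack([cv2.resize(f,(400,333),interpolation=2),cv2.resize(g,(400,333),interpolation=2)]).clip(0,255).astype('uint8'))
E
```

```text
t 7.83 ahead 132.24 lat -0.16 legz@pin 143.98 yaw 10.64 slope -0.001 F fwd/lat/z -0.18 -0.59 -1.11 gap 0.0239
```

View pics/crop8.png

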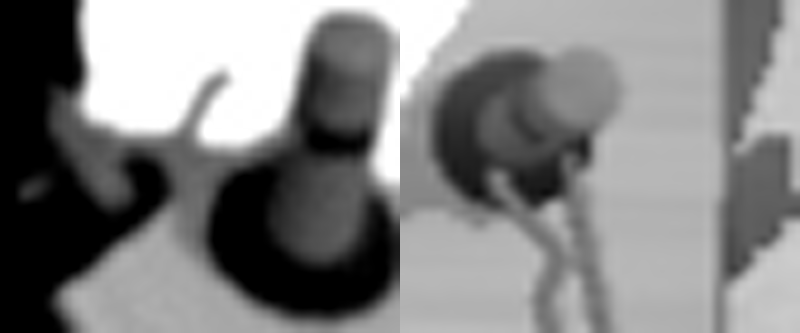

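```bash
python3 - <<'E' 2>/dev/null
from h import *
_,K,E=load('side4'); s,R=now(); M=R.as_matrix(); b=s['ee_pos']+M[:,0]*.0162
for L in(.095,.105,.115,.1202): print(L,proj(K,E,b+L*M[:,2]).round(2))
f=np.load('pics/side4.npz')['f'].mean(2); f0=np.load('pics/sideA.npz')['f'].mean(2)
print(list(range(388,406)))
for v in range(248,264): print(v,f[v,388:406].round().astype(int))
E
```

```text
0.095 [391.99 257.29]
0.105 [395.4  255.72]
0.115 [398.78 254.17]
0.1202 [400.52 253.36]
[388, 389, 390, 391, 392, 393, 394, 395, 396, 397, 398, 399, 400, 401, 402, 403, 404, 405]
248 [225 222 200 165 138 144 181 210 220 221 221 216 182 123  89  88  97 100]
249 [222 214 180 138 140 175 201 217 221 221 221 214 176 112  86  92  96 100]
250 [219 199 155 136 171 205 219 222 223 222 220 208 162 100  87  96  99 102]
251 [209 178 137 150 194 217 222 223 222 222 217 194 139  90  87  96 101 106]
252 [193 154 136 174 210 222 223 222 222 219 207 174 123  88  83  90 101 107]
253 [159 130 144 191 216 222 221 218 211 199 178 147 115  94  79  76  88  94]
254 [124 121 141 182 200 203 203 196 179 157 136 124 107  95  73  64  65  75]
255 [117 117 126 144 154 155 159 154 137 123 113 106  97  89  78  67  69  72]
256 [117 116 117 118 123 123 125 123 113 106  97  88  87  89  89  87  88  87]
257 [115 117 116 118 119 115 108 103  91  80  79  82  87  92  97  98 103 107]
258 [112 117 121 119 114 104  84  68  55  54  69  80  88  94 100 105 108 109]
259 [108 118 119 117 107  84  58  44  43  50  73  85  89  94 100 105 106 109]
260 [109 117 120 119 102  69  43  38  45  59  75  85  93  96 101 105 106 110]
261 [121 120 121 117  89  51  38  41  44  64  80  86  94  97 102 104 110 112]
262 [130 123 120 113  78  48  38  42  51  67  83  89  94 100 104 106 109 111]
263 [132 125 121 108  73  46  42  46  50  70  84  90  95 100 105 108 110 111]
```

The observed leg, about (398,255), runs about 0.4 px below the line into the hole mouth at (401,253.3). I'll raise it 1 mm and push gently.

Call:
apply_moves --increments '[[[-1,0,0],[0,0,0],1],[[-1,0,3],[0,0,0],1],[[-1,0,5],[0,0,0],1],[[-1,0,7],[0,0,0],1],[[-1,0,9],[0,0,0],1]]'

```text
time_s: 8.85
ee_pos: [0.4827, -0.2677, 0.1615]
tcp_rot: [2.058, 1.57, 2.243]
wrist_force: [0.1, 0.2, -0.8]
finger_gap: 0.0237
```

```bash
python3 -c "
from h import *
stat()"
```

```text
t 8.85 ahead 123.19 lat -0.31 legz@pin 145.25 yaw 10.62 slope -0.0006 F fwd/lat/z 0.15 0.15 -0.81 gap 0.0237
```

Call:
apply_moves --increments '[[[0,0,2],[0,0,0],1],[[0,0,4],[0,0,0],1],[[0,0,6],[0,0,0],1],[[0,0,6],[0,0,0],1]]'

```text
time_s: 9.35
ee_pos: [0.4887, -0.2665, 0.1615]
tcp_rot: [1.994, 1.569, 2.179]
wrist_force: [0.1, 0.6, -0.8]
finger_gap: 0.024
```

```bash
python3 -c "
from h import *
stat()"
```

```text
t 9.35 ahead 117.01 lat -0.18 legz@pin 145.19 yaw 10.64 slope -0.0006 F fwd/lat/z 0.18 0.55 -0.85 gap 0.024
```

No force 10 mm past the contact distance, so I'll check that it is really in the hole.

```bash
python3 - <<'E' 2>/dev/null
from h import *
s=avg('side','side5');t=avg('top','top5')
f=s.mean(2)[235:270,380:422]; f=np.clip((f-60)/(200-60)*255,0,255)
g=t.mean(2)[140:175,410:452]; g=np.clip((g-40)/(190-40)*255,0,255)
cv2.imwrite('pics/crop9.png',np.hstack([cv2.resize(f,(400,333),interpolation=2),cv2.resize(g,(400,333),interpolation=2)]).clip(0,255).astype('uint8'))
E
```

```text
(no output)
```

View pics/crop9.png

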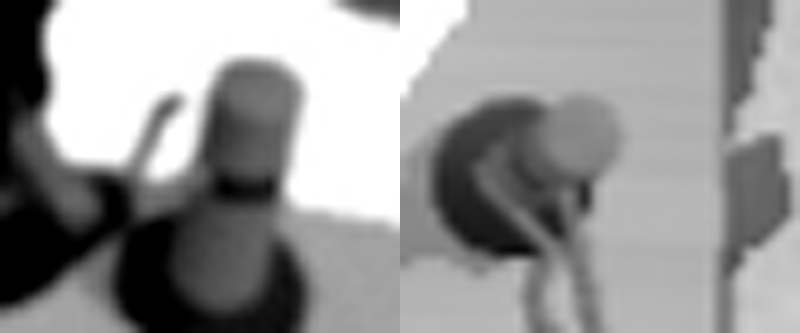

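The leg enters the pin at the notch, around (205,185) in the side crop, and the bow is on the left. I'll go on.

Call:
apply_moves --increments '[[[0,0,3],[0,0,0],1],[[0,0,6],[0,0,0],1],[[0,0,9],[0,0,0],1],[[0,0,12],[0,0,0],1],[[0,0,12],[0,0,0],1]]'

```text
time_s: 10.38
ee_pos: [0.5006, -0.2644, 0.1615]
tcp_rot: [1.98, 1.57, 2.166]
wrist_force: [0.0, 1.1, -0.8]
finger_gap: 0.0236
```

```bash
python3 - <<'E' 2>/dev/null
from h import *
stat()
s=avg('side','side6');t=avg('top','top6')
f=s.mean(2)[235:270,380:422]; f=np.clip((f-60)/(200-60)*255,0,255)
g=t.mean(2)[140:175,410:452]; g=np.clip((g-40)/(190-40)*255,0,255)
cv2.imwrite('pics/crop10.png',np.hstack([cv2.resize(f,(400,333),interpolation=2),cv2.resize(g,(400,333),interpolation=2)]).clip(0,255).astype('uint8'))
E
```

```text
t 10.38 ahead 104.92 lat -0.3 legz@pin 145.23 yaw 10.63 slope -0.0005 F fwd/lat/z 0.24 1.11 -0.82 gap 0.0236
```

View pics/crop10.png

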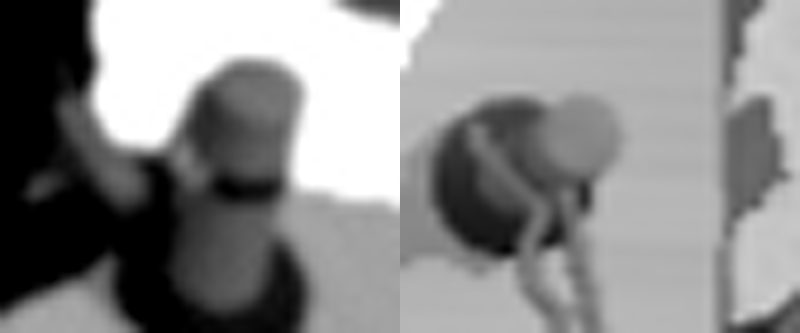

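Call:
apply_moves --increments '[[[0,0,4],[0,0,0],1],[[0,0,8],[0,0,0],1],[[0,0,12],[0,0,0],1],[[0,0,12],[0,0,0],1]]'

```text
time_s: 11.28
ee_pos: [0.5096, -0.2622, 0.1606]
tcp_rot: [2.751, 1.564, 2.935]
wrist_force: [-12.0, 0.2, -1.1]
finger_gap: 0.0239
```

```bash
python3 -c "
from h import *
stat()"
```

```text
t 11.28 ahead 95.67 lat 0.01 legz@pin 143.76 yaw 10.55 slope -0.0066 F fwd/lat/z -11.76 2.41 -1.08 gap 0.0239
```

The bow is on the pin and pushing back at 12 N, as described. I'll carry on through the snap.

Call:
apply_moves --increments '[[[0,0,5],[0,0,0],1],[[0,0,9],[0,0,0],1],[[0,0,13],[0,0,0],1],[[0,0,17],[0,0,0],1],[[0,0,20],[0,0,0],1],[[0,0,20],[0,0,0],1]]'

```text
time_s: 12.02
ee_pos: [0.5303, -0.2587, 0.1607]
tcp_rot: [2.775, 1.566, 2.959]
wrist_force: [5.5, -0.5, -2.2]
finger_gap: 0.0242
```

```bash
python3 -c "
from h import *
stat()"
```

```text
t 12.03 ahead 74.68 lat -0.26 legz@pin 144.18 yaw 10.57 slope -0.0048 F fwd/lat/z 5.31 -1.51 -2.18 gap 0.0242
```

It has snapped past, and the force is now a 5 N pull. I'll ease it home until it stops.

Call:
apply_moves --increments '[[[0,0,2],[0,0,0],1],[[0,0,4],[0,0,0],1],[[0,0,5],[0,0,0],1],[[0,0,5],[0,0,0],1]]'

```text
time_s: 12.52
ee_pos: [0.5339, -0.2579, 0.1605]
tcp_rot: [2.854, 1.563, 3.038]
wrist_force: [-7.1, -1.1, 0.2]
finger_gap: 0.0238
```

```bash
python3 -c "
from h import *
stat()"
```

```text
t 12.53 ahead 71.08 lat -0.22 legz@pin 143.7 yaw 10.53 slope -0.0079 F fwd/lat/z -7.18 0.24 0.2 gap 0.0238
```

It stopped at about 71 mm with 7 N of resistance, so it is home. I'll relax the push, look, and release.

Call:
apply_moves --increments '[[[0,0,0],[0,0,0],1],[[0,0,0],[0,0,0],0.5],[[0,0,0],[0,0,0],0.1],[[0,0,0],[0,0,0],-0.3],[[0,0,0],[0,0,0],-0.4],[[0,0,0],[0,0,0],-0.4]]'

```text
time_s: 13.28
ee_pos: [0.534, -0.2578, 0.1605]
tcp_rot: [2.85, 1.563, 3.034]
wrist_force: [0.5, -0.1, -0.1]
finger_gap: 0.0597
```

```bash
python3 -c "
from h import *
stat()"
```

```text
t 13.28 ahead 70.97 lat -0.17 legz@pin 143.75 yaw 10.54 slope -0.0077 F fwd/lat/z 0.47 -0.17 -0.06 gap 0.0597
```

Released with zero force. I'll retreat straight up, then back.

Call:
apply_moves --increments '[[[-20,0,0],[0,0,0],-0.4],[[-50,0,0],[0,0,0],-0.4],[[-90,0,0],[0,0,0],-0.4],[[-120,0,-40],[0,0,0],-0.4],[[-120,0,-90],[0,0,0],-0.4],[[-120,0,-140],[0,0,0],-0.4],[[-120,50,-180],[0,0,0],-0.4],[[-120,50,-180],[0,0,0],-0.4]]'

```text
time_s: 14.28
ee_pos: [0.3463, -0.2401, 0.2833]
tcp_rot: [3.002, 1.565, -3.098]
wrist_force: [0.4, -1.6, 0.6]
finger_gap: 0.0596
```

```bash
python3 - <<'E' 2>/dev/null
from h import *
stat(); print(now()[0]['ee_pos'])
s=avg('side','side7');t=avg('top','top7')
f=s[205:280,360:450]; g=t[120:195,385:475]
cv2.imwrite('pics/crop11.png',np.hstack([cv2.resize(f,(400,333),interpolation=2),cv2.resize(g,(400,333),interpolation=2)]).clip(0,255).astype('uint8'))
K,E=load('top7')[1:];Ks,Es=load('side7')[1:]
res=[]
for im,(a,b,c,d) in((t,(385,150,475,200)),(s,(350,225,410,280))):
    h=cv2.cvtColor(im.round().astype('uint8')[b:d,a:c],cv2.COLOR_BGR2HSV); vs,us=np.nonzero(cv2.inRange(h,(5,130,60),(18,255,255))); res.append((us.mean()+a,vs.mean()+b)); print(len(us),res[-1])
p,e=tri(ray(K,E,*res[0]),ray(Ks,Es,*res[1])); print('grip',p,e,np.hypot(*(p[:2]-[.6037,-.2447])))
E
```

```text
t 14.28 ahead 252.28 lat 51.4 legz@pin 265.58 yaw 10.5 slope -0.006 F fwd/lat/z 0.13 -1.69 0.56 gap 0.0596
[ 0.34627193 -0.2401357   0.28329568]
105 (np.float64(429.18095238095236), np.float64(181.1142857142857))
137 (np.float64(379.48175182481754), np.float64(262.8175182481752))
grip [ 0.53413286 -0.25399479  0.13968397] 0.0012015088227751527 0.07018532646403429
```

View pics/crop11.png

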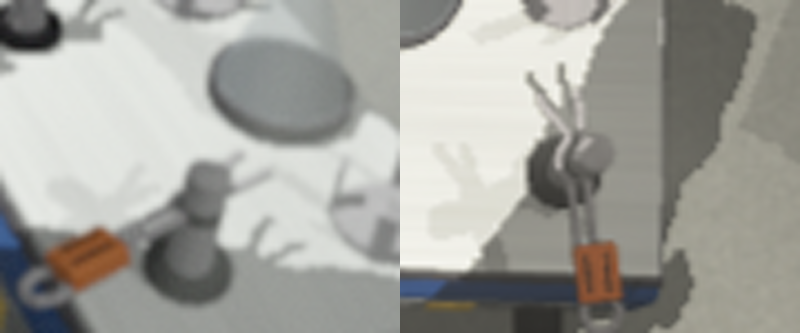

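View pics/top7.png

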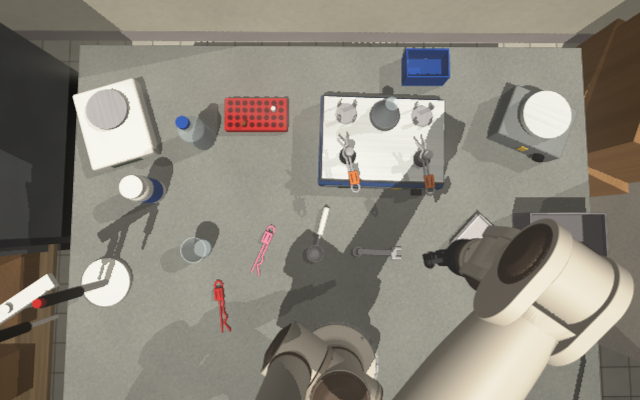

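The clip's two ends stand out behind the pin and its grip is 70.2 mm from the pin axis, with a slight droop. In the top view the other things are where they were, and the arm is clear. I'll hand it in.

```bash
python3 -c "
from h import *
print(now()[0]['wrist_force']); print(r.sign_off())"
```

```text
[ 1.28395135  0.32412168 -0.3921111 ]
the job is handed in; nothing more can be done
None
```

The loose orange R-clip is on the bare lock pin: its straight leg went through the cross hole and the bow sprang over the pin. I released it, backed the arm away and handed the job in at about 15 s of the 64 s allowed.

- **Insertion:** The leg entered without force. The bow then pushed back at 12 N, turned to a 5 N pull, and the clip stopped at about 71 mm with 7 N of resistance.
- **After release:** The cameras put the grip 70.2 mm from the pin axis (home is 70 mm), with both wire ends showing behind the pin. The grip droops a little: it measured at 0.140 m high, and the hole is at about 0.145 m. In the top view the other things looked unmoved; the gel tray was partly hidden by the arm.
- **Checks that disagreed:** Before the push, three camera estimates of the hole height ranged from 0.141 to 0.1465 m. I settled it by lining up the clip's leg with the hole in the side view, at 0.145 m. At pick-up the fingertips also touched the bench with about 18 N.

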